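Tip clamping washers from the tilting pan into the steel dish

TASK

Slide the round steel dish along the bench, without lifting it, onto the blue ring under the spout of the small tilting pan, and let go of it. Then raise the pan by its black bar until the orange pointer is at the red 45 degree mark (never past the 60 degree mark) and hold it there for a second so that both washers slide out into the dish. Finally lower the pan by the bar until it is level again; do not touch the washers and leave the other things alone.

Things in the scene. Friction and masses are not known exactly. Their poses are not given: they have to be found in the camera images.
- tipper: Fixed tipping stand: grey base 84 x 118 mm and two upright side plates 86 mm high, carrying the pan. Origin on the bench under the pan's hinge line. Its +y points from the hinge to the bar (rear), -y to the spout; its x runs along the hinge, whose axis is 45 mm above the bench. The white plate at -x has a scale (black ticks at 0, 15, 30, 60 degrees, broad red mark at 45).
- dish_spot (a point): Centre, on the bench, of the blue ring (68 mm inside, 80 mm outside diameter, printed flat) where the dish belongs: 46 mm in front (-y) of the stand's origin. The pan's lip, 47 mm above the bench when level, ends 20 mm short of this centre (28 mm above the bench at 45 degrees).
- pan (a joint): Tilt of the aluminium pan about the hinge, rad: 0 level (its stop), grows as the bar is raised and the spout dips; 0.785 = red mark, 1.05 = 60 degree tick. The hinge is stiff: the pan stays at the angle it is left at. Pan 52 mm wide, 133 mm long, walls to 68 mm above the bench, spout end open.
- pan_bar (a point): Middle of the pan's black handle bar: round, 10 mm diameter, 72 mm long, parallel to the hinge (the stand's x). When level it is 140 mm behind the hinge and 85 mm above the bench (40 mm above the hinge); it moves on an arc of 145.6 mm radius about the hinge. Room for fingers on both sides, 30 mm to the pan's rear wall.
- dish: Round steel screw dish, loose, 68 mm diameter at the rim, 56 mm at the foot, 16 mm high, floor 5 mm thick. Origin at the centre of its underside.
- washer_a: Dark thick steel washer, 24 mm outside, 13 mm bore, 5 mm thick, lying flat in the pan nearer the spout. Origin at the centre of its underside.
- washer_b: The same kind of washer, lying in the pan nearer the bar.
- flux_bottle: Yellow bottle with black cap, 30 mm diameter, 66 mm high, standing on the bench; leave alone. Origin under its centre.
- solder_reel: Solder reel with blue flanges, 62 mm diameter, 42 mm high; leave alone. Origin under its centre.
- paste_jar: Small white jar, 39 mm diameter, 29 mm high; leave alone. Origin under its centre.
- pliers: Flat-nose pliers with blue handles lying on the bench, 59 x 105 x 11 mm; leave alone. Origin under its centre.
Things that resemble listed ones, but are neither listed nor needed, are in the scene too. Several things have the shape of the dish; the one meant has the colours described above.

How it is judged:
On the way, in this order (a step that is already met when the one before it is completed fails the run):
1. the dish is centred on the blue ring (within 15 mm) and let go (horizontal distance between dish and dish_spot below 0.015 m and contact force between dish and the fingers below 0.1 N and value of joint pan below 0.1 rad), for 0.2 s.
2. the pan is held at the red mark (0.68 to 0.89 rad, 39 to 51 degrees) for half a second (value of joint pan between 0.68 and 0.89 rad), for 0.5 s.
At the end, for the whole second after the job is handed in: The pan is level (within 0.06 rad), the dish stands flat within 22 mm of the centre of the blue ring, and both washers lie at rest in the dish (centres inside its rim, within 32 mm of its centre, and below 30 mm height) (value of joint pan below 0.06 rad and horizontal distance between dish and dish_spot below 0.022 m and angle between dish's own z axis and vertical below 0.1 rad and horizontal distance between each of washer_a, washer_b and dish below 0.032 m and height (world z) of each of washer_a, washer_b below 0.03 m and linear speed of each of washer_a, washer_b, dish below 0.02 m/s); the robot touches nothing.
It fails at once if the pan is tipped past the 60 degree mark (value of joint pan above 1.05 rad).
It fails at once if the dish is lifted more than 20 mm instead of slid (height (world z) of dish above 0.02 m).
It fails at once if the fingers touch a washer (contact force between the fingers and washer_a above 0.5 N or contact force between the fingers and washer_b above 0.5 N).
It fails at once if a bystander (bottle, reel, jar, pliers) is moved more than 30 mm (distance of any of flux_bottle, solder_reel, paste_jar, pliers from where it was at the start of the episode above 0.03 m).
It also fails if it takes over 61 s, if anything falls off the work surface, if the arm or the gripper's body presses on something with over 40 N, if the wrist force passes 120 N, or if a joint passes its speed limit or range.

ROBOT

A 7-joint arm with a two-finger parallel gripper is mounted at the origin on a cart in front of the work surface, level with it; the furniture and walls round the work are solid. World frame = base frame: x ahead of the robot, y to its left, z up, the work surface at z = 0. Lengths are in m, angles in rad, forces in N, time in s.
With the tool pointing down it reaches from about 0.4 to 0.875 m from the base axis. Payload 19.3 kg.
Tool frame: the origin (TCP) lies on the centre line of the jaws, within the pads' length; the fingertips stand 14 mm ahead of it and the grasp point (between the pads) lies 5 mm behind it; z points along the fingers, y is the line along which they close (so a half turn about z gives the same grasp; the last joint's range is limited). The gripper opens to 85 mm and grips with 20 to 120 N. Pads are 22 mm wide; open, the fingers measure 114 mm over their backs; the gripper's body (76 mm by 85 mm) begins 54 mm behind the grasp point. The pads swing forward as they close: fully open they stand 13 mm farther back than shut.
Start: joints at [-1.19, 0.521, -0.036, 1.599, 0.021, 1.021, -0.113], TCP at [0.272, 0.563, 0.245] pointing down, gripper open.
Joint ranges: [-2.91, 2.91], [-0.3, 2.13], [-1.5, 1.42], [0.17, 2.43], [-1.26, 4.41], [0.16, 1.93], [-2.52, 2.52]. Speed limits (rad/s): [1.89, 1.89, 2.39, 2.39, 3.01, 3.01, 3.01].

INTERFACE

Orientations are given as [roll, pitch, yaw] about the fixed x, y, z axes, in that order (R = Rz(yaw) Ry(pitch) Rx(roll)).
In Python, from workcell import bot, grab_frame, regions_of gives the robot as it stands. The module is installed in compiled form; this text tells all that it offers.
- The arm moves only by the tool play_rows, never from a script. Its argument "plan" is a list of rows, each a list of 3 entries, a list of its own where there are three numbers: the shift along the tool's x, y, z in units of 2.5 cm (1.0 is 2.5 cm), then the turn, a rotation vector about the tool's x, y, z in units of 0.15 rad (1.0 is 0.15 rad), then the closure, from -1 (fully open) to 1 (shut). In form: [[[tx, ty, tz], [rx, ry, rz], jaw], ...]. A call has 1 to 20 rows; each row shifts and turns the commanded pose from where the row before left it, along the tool's axes as they then stand; what a row does not reach is not made up. A row lasts 1/8 s, in which the tool goes at most 62.5 mm and 10.7 degrees, less where a joint would pass 70% of its speed; a pose out of reach is approached as far as the arm can. A call with a number of a shift or a turn outside -1 to 1 is refused whole. A call with a gripper value outside its range is refused whole. The fingers move at their own pace and stop on an object; "newtons" is the grip in N (left out, the last holds). Time passes only in rows, so rows that do not move let the fingers close. It gives the time, the measured TCP pose, the force, the opening and the grip force at its end, in the units of the state.
- bot.observe(): the state, without advancing time (a new reading comes with each control period).
- grab_frame(name): name is "scene" or "top" or "wrist"; returns a dict with "pixels" (480x640x3 uint8, red, green, blue), "depth" (480x640 float32, m along the optical axis (not along the pixel's ray), 0 where there is no reading), "camera_matrix" (3x3 intrinsics, pixels), "R" (3x3) and "t" (3): a world point X has camera coordinates R X + t. Camera axes: x right, y down, z forward; pixel columns grow to the right and rows downward; lengths in m; the calibration is good to about 2 mm. A picture is of the moment at which its call begins.
- bot.job_done(): hands the job in; it is judged then, once.
Trained networks look in the newest picture that a camera, given by its name, has taken for a name from the list of things; names that differ only in an ending like _2 or _b are one class to them, and where a whole thing is asked for, a point or a joint stands for the part that bears it (a point fixed in the world has none). Each returns a list of dicts, best first, with "p" (0 to 1); they miss things now and then, are a little off and sometimes report something else, mostly with a low value. They report only what shows in the picture. A call takes as long as a camera call. They do not tell look-alikes from the thing itself.
- regions_of(thing, camera): "mask" (480x640 bool, what is visible of it) and "box" ([left, top, right, bottom] in pixels, round what is visible of it).
The state is a dict: "clock": time; "qpos": joint angles; "qd": joint speeds; "joint_efforts": joint torques, N m; "position": TCP position; "tool_rot": TCP orientation; "force": force on the tool from outside, world axes, zero at the start; "moment": the same for the moment, N m; "grip_width": finger opening in m; "finger_force": force on a finger pad.
Only numpy, scipy, OpenCV 4.12 (cv2) and the standard library are available. Lean on these libraries where they do the work, as an engineer would, in place of code of your own. Each camera call takes 0.05 s, during which the arm holds its last target. There are 200 camera calls.

## Working session

There is one attempt and no reset: what is moved stays moved. The work goes in short steps, Python scripts to look and compute and a tool call to move; the robot and the scene stay as the last step left them, time stands still between calls to the robot, and variables do not carry over. Pictures are saved under pics/ and viewed, at most 10 in all, crops included, and the job is handed in when it is done.

Besides the shell and the picture viewer there is one more tool, called in YAML: its name, and indented under it one key for each argument. play_rows: Moves the arm, as the interface text tells. Its arguments: {"type":"object","properties":{"plan":{"type":"array"},"newtons":{"type":"number"}},"required":["plan"]}

```bash
mkdir -p pics; cat > h.py <<'E'
import numpy as np,cv2
from workcell import bot,grab_frame,regions_of
def pts(f,m=None):
    d=f["depth"];K=f["camera_matrix"];v,u=np.nonzero((d>0) if m is None else (m&(d>0)))
    z=d[v,u];c=np.stack([(u-K[0,2])/K[0,0]*z,(v-K[1,2])/K[1,1]*z,z],1)
    return (c-f["t"])@f["R"],u,v
def save(f,n,box=None,s=1):
    p=f["pixels"][:,:,::-1]
    if box: p=p[box[1]:box[3],box[0]:box[2]]
    cv2.imwrite("pics/"+n,cv2.resize(p,None,fx=s,fy=s,interpolation=cv2.INTER_CUBIC))
E
python3 - <<'E'
from h import *
o=bot.observe();print({k:np.round(v,3) for k,v in o.items()})
for c in("scene","top"):
    f=grab_frame(c);save(f,c+"0.png")
    print(c,"cam at",np.round(-f["R"].T@f["t"],3))
    for t in("dish","tipper","pan","pan_bar","washer_a","flux_bottle","solder_reel","paste_jar","pliers"):
        for r in regions_of(t,c)[:4]:
            P,_,_=pts(f,r["mask"])
            print(t,round(r["p"],2),np.round(r["box"]), np.round(np.median(P,0),3) if len(P) else None,np.round(np.percentile(P,[2,98],axis=0),3).tolist() if len(P) else None)
E
```

```text
{'clock': np.float64(0.0), 'qpos': array([-1.19 ,  0.522, -0.036,  1.6  ,  0.021,  1.021, -0.113]), 'qd': array([ 0.001, -0.001,  0.002, -0.001,  0.001, -0.   ,  0.001]), 'joint_efforts': array([-1.0000e-03, -9.2712e+01,  1.9800e+00, -3.6993e+01,  1.8000e-02,
        8.0000e-03,  0.0000e+00]), 'position': array([0.272, 0.562, 0.245]), 'tool_rot': array([-3.141,  0.   ,  2.691]), 'force': array([0.161, 0.979, 0.035]), 'moment': array([-0.007,  0.033,  0.059]), 'finger_force': np.float64(0.0), 'grip_width': np.float64(0.085)}
scene cam at [-0.024 -0.508  1.067]
dish 0.9 [409. 339. 438. 363.] [ 0.556 -0.293  0.007] [[0.524, -0.324, 0.001], [0.584, -0.266, 0.018]]
dish 0.89 [362. 359. 387. 385.] [ 0.443 -0.247  0.008] [[0.411, -0.278, 0.002], [0.471, -0.219, 0.019]]
dish 0.65 [340. 382. 372. 416.] [ 0.346 -0.266  0.008] [[0.315, -0.297, 0.001], [0.375, -0.237, 0.018]]
tipper 0.7 [276. 191. 334. 272.] [0.586 0.126 0.048] [[0.545, 0.04, -0.002], [0.639, 0.245, 0.089]]
pan 0.73 [278. 191. 325. 246.] [0.604 0.159 0.053] [[0.559, 0.085, 0.045], [0.652, 0.25, 0.091]]
pan_bar 0.92 [279. 188. 32
[... 1259 characters left out ...]
. 253. 229.] [0.603 0.181 0.054] [[0.592, 0.17, 0.048], [0.612, 0.192, 0.058]]
flux_bottle 0.7 [378. 158. 395. 176.] [ 0.734 -0.129  0.045] [[0.727, -0.146, 0.002], [0.75, -0.118, 0.068]]
solder_reel 0.67 [294. 146. 325. 175.] [0.754 0.044 0.04 ] [[0.73, 0.017, -0.001], [0.788, 0.072, 0.045]]
paste_jar 0.5 [143. 281. 163. 297.] [0.459 0.379 0.027] [[0.443, 0.363, 0.009], [0.475, 0.397, 0.031]]
pliers 0.9 [118. 225. 165. 250.] [0.586 0.424 0.009] [[0.558, 0.373, -0.003], [0.612, 0.467, 0.013]]
pliers 0.67 [211. 194. 315. 258.] [0.592 0.13  0.048] [[0.549, 0.034, -0.003], [0.653, 0.243, 0.089]]
pliers 0.32 [258. 217. 270. 228.] [0.606 0.145 0.054] [[0.596, 0.133, 0.047], [0.617, 0.155, 0.058]]
```

```bash
python3 - <<'E'
import cv2,numpy as np
s=cv2.imread("pics/scene0.png");t=cv2.imread("pics/top0.png")
a=cv2.resize(s[170:430,190:450],(560,560),interpolation=cv2.INTER_CUBIC)
cv2.imwrite("pics/sc.png",a)
b=cv2.resize(t[130:370,100:500],(800,480),interpolation=cv2.INTER_CUBIC)
cv2.imwrite("pics/tc.png",b)
E
```

```text
(no output)
```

View pics/tc.png

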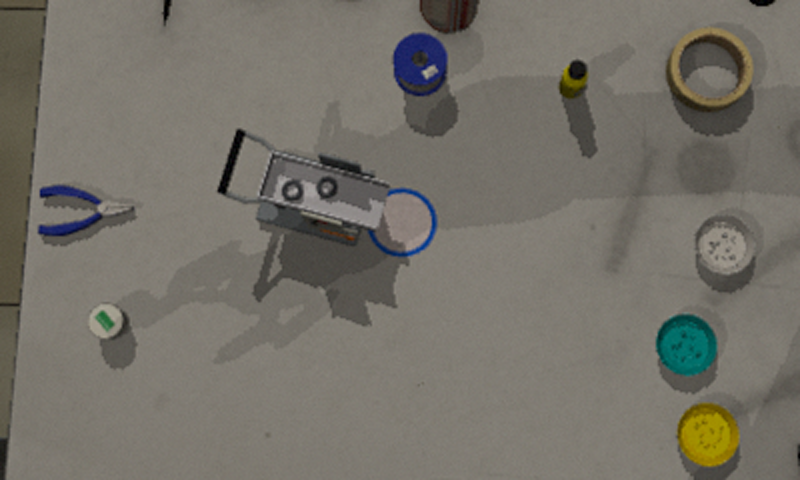

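View pics/sc.png

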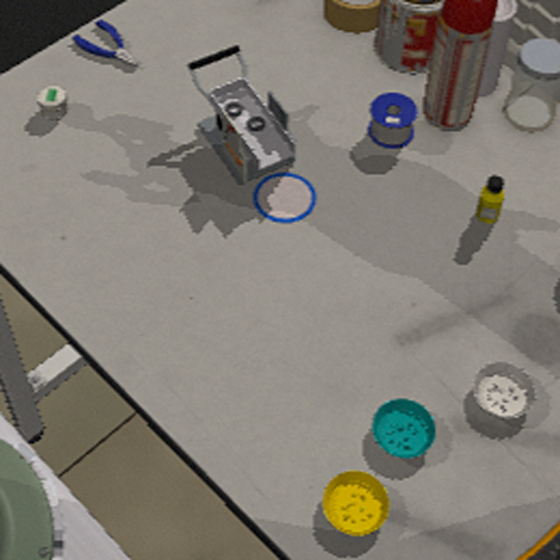

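The steel dish is the grey one, at about top px (462,252) and scene px (423,351). The teal one (top 443,302) and the yellow one (top 454,347) have the same shape but the wrong colours. The blue ring is at top px ~(302,241). I'll confirm the dish in a crop and measure.

```bash
cat >> h.py <<'E'
from scipy.optimize import least_squares
def circ(P,r0=None):
    c0=P.mean(0);f=lambda c:np.hypot(*(P-c[:2]).T)-(c[2] if r0 is None else r0)
    x0=[*c0,.035] if r0 is None else list(c0)
    return least_squares(f,x0,loss="soft_l1",f_scale=.002).x
def ray0(f,u,v,z=0.):
    K=f["camera_matrix"];C=-f["R"].T@f["t"]
    d=np.stack([(u-K[0,2])/K[0,0],(v-K[1,2])/K[1,1],np.ones(len(u))],1)@f["R"]
    return C+d*((z-C[2])/d[:,2])[:,None]
E
python3 - <<'E'
from h import *
crops=[]
for c in("scene","top"):
    f=grab_frame(c);px=f["pixels"].astype(int)
    bx=(390,320,460,380) if c=="scene" else (430,225,500,285)
    crops.append(cv2.resize(f["pixels"][bx[1]:bx[3],bx[0]:bx[2],::-1],(380,326),interpolation=cv2.INTER_CUBIC))
    P,u,v=pts(f)
    near=(np.hypot(P[:,0]-.556,P[:,1]+.298)<.05)
    rim=P[near&(P[:,2]>.010)&(P[:,2]<.03)]
    print(c,"dish rim",circ(rim[:,:2]).round(4),len(rim),"ztop",np.percentile(rim[:,2],95).round(4))
    fl=P[near&(np.hypot(P[:,0]-.556,P[:,1]+.298)>.042)];print("bench z",np.median(fl[:,2]).round(4))
    rgb=px[v,u];blue=(rgb[:,2]>rgb[:,0]+50)&(rgb[:,2]>rgb[:,1]+30)&(P[:,2]<.02)&(np.hypot(P[:,0]-.59,P[:,1]-.04)<.09)
    R=ray0(f,u[blue],v[blue]);print("ring",circ(R[:,:2]).round(4),blue.sum(), R.min(0).round(3),R.max(0).round(3))
    bar=(rgb.max(1)<60)&(P[:,2]>.075)&(P[:,2]<.105)&(np.hypot(P[:,0]-.64,P[:,1]-.23)<.08)
    B=P[bar];print("bar",np.median(B,0).round(4),bar.sum(),B.min(0).round(3),B.max(0).round(3))
    w=np.linalg.svd(B[:,:2]-B[:,:2].mean(0),full_matrices=False)[2][0];print("mean",B.mean(0).round(4),"dir",w.round(3),"yaw",np.degrees(np.arctan2(w[1],w[0])).round(1))
cv2.imwrite("pics/dishcrop.png",np.hstack(crops))
E
```

```text
scene dish rim [ 0.5518 -0.2956  0.0309] 182 ztop 0.0182
bench z 0.0006
ring [0.5768 0.0665 0.0371] 137 [0.537 0.027 0.   ] [0.616 0.106 0.   ]
bar [0.6239 0.2436 0.0887] 72 [0.588 0.232 0.081] [0.658 0.255 0.094]
mean [0.6221 0.2436 0.0886] dir [-0.969  0.247] yaw 165.7
top dish rim [ 0.5553 -0.2992  0.0315] 189 ztop 0.0178
bench z -0.0003
ring [0.5781 0.0633 0.037 ] 166 [0.54  0.025 0.   ] [0.617 0.098 0.   ]
bar [0.6245 0.2424 0.0886] 137 [0.591 0.23  0.081] [0.658 0.254 0.093]
mean [0.6244 0.2424 0.0883] dir [-0.969  0.248] yaw 165.6
```

View pics/dishcrop.png

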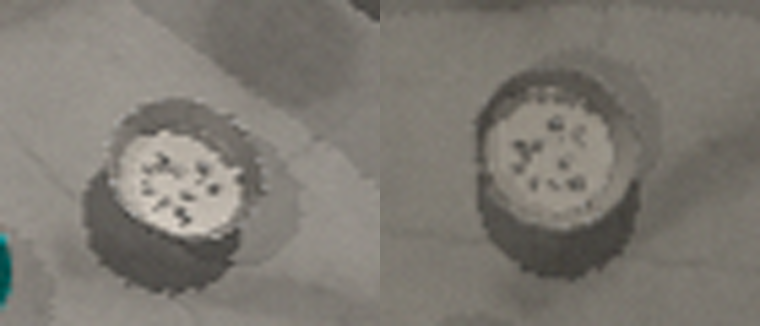

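Crop confirms the bare grey dish at scene px ~(423,351) and top px ~(461,253): steel-coloured, unlike the teal and yellow ones. Dish ≈ (0.554,−0.298), ring ≈ (0.577,0.065), stand x-axis at −14.4°. I'll turn the jaws along the stand's x and travel to above the dish.

play_rows:
  plan:
    - [[0,0,0],[0,0,0.916],-1]
    - [[0,0,0],[0,0,0.916],-1]
    - [[0,0,0],[0,0,0.916],-1]
    - [[0,0,0],[0,0,0.916],-1]
    - [[0,0,0],[0,0,0.916],-1]
    - [[0,0,0],[0,0,0.916],-1]
    - [[0,0,0],[0,0,0.916],-1]
    - [[0,0,0],[0,0,0.916],-1]
    - [[0,0,0],[0,0,0.916],-1]
    - [[0,0,0],[0,0,0.916],-1]
    - [[-0.95,0.61,0],[0,0,0],-1]
    - [[-0.95,0.61,0],[0,0,0],-1]
    - [[-0.95,0.61,0],[0,0,0],-1]
    - [[-0.95,0.61,0],[0,0,0],-1]
    - [[-0.95,0.61,0],[0,0,0],-1]
    - [[-0.95,0.61,0],[0,0,0],-1]
    - [[-0.95,0.61,0],[0,0,0],-1]
    - [[-0.95,0.61,0],[0,0,0],-1]
    - [[-0.95,0.61,0],[0,0,0],-1]
    - [[-0.95,0.61,0],[0,0,0],-1]
  newtons: 30

```text
clock: 3.6
position: [0.3605, 0.2935, 0.2455]
tool_rot: [3.141, -0.0, 1.317]
force: [0.9, -0.2, 0.4]
grip_width: 0.0852
finger_force: 0.0
```

play_rows:
  plan:
    - [[-0.95,0.61,0],[0,0,0],-1]
    - [[-0.95,0.61,0],[0,0,0],-1]
    - [[-0.95,0.61,0],[0,0,0],-1]
    - [[-0.95,0.61,0],[0,0,0],-1]
    - [[-0.95,0.61,0],[0,0,0],-1]
    - [[-0.95,0.61,0],[0,0,0],-1]
    - [[-0.95,0.61,0],[0,0,0],-1]
    - [[-0.95,0.61,0],[0,0,0],-1]
    - [[-0.95,0.61,0],[0,0,0],-1]
    - [[-0.95,0.61,0],[0,0,0],-1]
    - [[-0.95,0.61,0],[0,0,0],-1]
    - [[-0.95,0.61,0],[0,0,0],-1]
    - [[-0.95,0.61,0],[0,0,0],-1]
    - [[-0.95,0.61,0],[0,0,0],-1]
    - [[-0.95,0.61,0],[0,0,0],-1]
    - [[-0.95,0.61,0],[0,0,0],-1]
    - [[-0.95,0.61,0],[0,0,0],-1]
    - [[-0.95,0.61,0],[0,0,0],-1]
    - [[-0.95,0.61,0],[0,0,0],-1]
    - [[0,0,0],[0,0,0],-1]

```text
clock: 6.1
position: [0.5273, -0.2171, 0.2452]
tool_rot: [3.141, 0.001, 1.314]
force: [-0.2, -0.4, -0.1]
grip_width: 0.0853
finger_force: 0.0
```

```bash
cat >> h.py <<'E'
from scipy.spatial.transform import Rotation as Rn
def to(target):
    o=bot.observe();R=Rn.from_euler("xyz",o["tool_rot"])
    print("units",(R.inv().apply(np.array(target)-o["position"])/.025).round(2),"pos",o["position"].round(4),"rot",o["tool_rot"].round(3))
E
python3 - <<'E'
from h import *
f=grab_frame("wrist");save(f,"w1.png")
print("cam",(-f["R"].T@f["t"]).round(3))
P,u,v=pts(f)
near=np.hypot(P[:,0]-.554,P[:,1]+.298)<.055
rim=P[near&(P[:,2]>.011)&(P[:,2]<.03)];print("rim",circ(rim[:,:2]).round(4),len(rim),np.percentile(rim[:,2],95).round(4))
for r in regions_of("dish","wrist")[:3]:print(r["p"],r["box"])
o=bot.observe();R=Rn.from_euler("xyz",o["tool_rot"]);q=R.inv().apply(P-o["position"])
near=(np.abs(q[:,2])<.06)&(np.abs(q[:,0])<.03);print("finger pts in tool frame",near.sum(), np.percentile(q[near],[0,1,99,100],axis=0).round(4) if near.any() else "")
to([.554,-.298,.10])
E
```

```text
cam [ 0.546 -0.142  0.373]
rim [ 0.5533 -0.2978  0.0319] 785 0.0167
0.91 [136.6, 266.2, 198.0, 327.6]
0.62 [337.1, 240.9, 403.2, 304.5]
0.61 [218.4, 223.3, 285.1, 289.5]
finger pts in tool frame 30224 [[-0.0141 -0.0748 -0.06  ]
 [-0.0113 -0.0719 -0.0597]
 [ 0.0154  0.0713 -0.0028]
 [ 0.0171  0.0745  0.0017]]
units [-2.94  1.88  5.8 ] pos [ 0.5271 -0.215   0.2451] rot [-3.141 -0.     1.317]
```

View pics/w1.png

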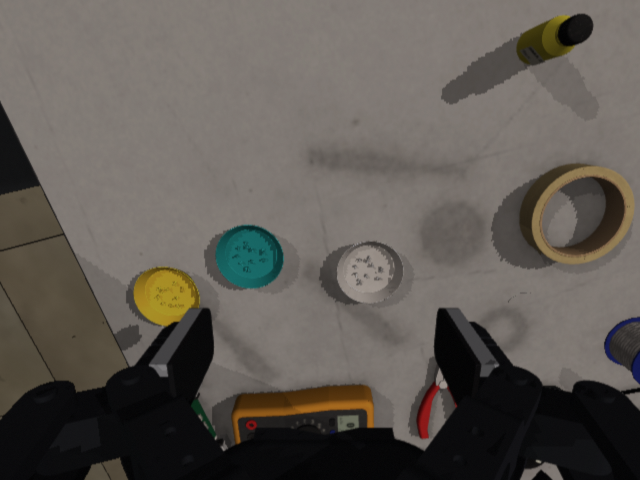

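Wrist view: the grey steel dish is at (370,272) between the teal one (250,256) and a tape roll (577,215). A multimeter (305,415) and red pliers (435,400) lie behind it. I'll check that the finger footprints are free.

```bash
python3 - <<'E'
from h import *
c=np.array([.5533,-.2978]);X=np.array([.968,-.25]);Y=np.array([.25,.968])
for cam in("wrist","top","scene"):
    f=grab_frame(cam);P,u,v=pts(f);d=P[:,:2]-c;a=d@X;b=d@Y
    m=(P[:,2]>.012)&(P[:,2]<.15)&(abs(a)<.12)&(b>-.2)&(b<.1)&(np.hypot(a,b)>.042)
    if cam=="wrist": 
        o=bot.observe();m&=P[:,2]<.12
    # coarse grid of max height
    for i in range(-6,6):
        pass
    H=np.zeros((15,12))
    for A,B,z in zip(a[m],b[m],P[m,2]): i=int((B+.2)//.02);j=int((A+.12)//.02);H[i,j]=max(H[i,j],z*1000)
    print(cam);print(H[::-1].astype(int))
to([.5533,-.2978,.10])
E
```

```text
wrist
[[ 0  0  0  0  0  0  0  0  0  0  0  0]
 [ 0  0  0  0  0  0  0  0  0  0  0  0]
 [18 17  0  0  0  0  0  0  0  0  0  0]
 [ 0 17  0  0  0  0  0  0  0  0  0  0]
 [ 0 17  0  0  0  0  0  0  0  0  0  0]
 [17 17  0  0  0  0  0  0  0  0  0  0]
 [ 0  0  0  0  0  0  0  0  0  0  0  0]
 [ 0  0  0  0  0  0  0  0  0  0  0  0]
 [ 0  0  0  0  0  0  0  0  0  0  0  0]
 [ 0  0  0  0  0  0  0  0  0  0  0  0]
 [ 0  0  0  0  0  0  0  0  0  0  0  0]
 [ 0  0  0  0  0  0  0  0  0  0 12  0]
 [35 36 36 37 36 37 35  0  0 12 12  0]
 [37 37 40 40 38 37 35  0  0 12  0 12]
 [ 0  0  0 36 35  0  0  0  0 12  0  0]]
top
[[ 0  0  0  0  0  0  0  0  0  0  0  0]
 [ 0  0  0  0  0  0  0  0  0  0  0  0]
 [18 15  0  0  0  0  0  0  0  0  0  0]
 [ 0 16  0  0  0  0  0  0  0  0  0  0]
 [ 0 13  0  0  0  0  0  0  0  0  0  0]
 [ 0  0  0  0  0  0  0  0  0  0  0  0]
 [ 0  0  0  0  0  0  0  0  0  0  0  0]
 [ 0  0  0  0  0  0  0  0  0  0  0  0]
 [ 0  0  0  0  0  0  0  0  0  0  0  0]
 [ 0  0  0  0  0  0  0  0  0  0  0  0]
 [ 0  0  0  0  0  0  0  0  0  0  0  0]
 [ 0  0  0  0  0  0  0  0  0  0  0  0]
 [ 0  0  0  0  0  0  0  0  0  0  0  0]
 [ 0  0  0  0  0  0  0  0  0  0  0  0]
 [ 0  0  0  0  0  0  0  0  0  0  0  0]]
scene
[[ 0  0  0  0  0  0  0  0  0  0  0  0]
 [ 0  0  0  0  0  0  0  0  0  0  0  0]
 [20 12  0  0  0  0  0  0  0  0  0  0]
 [13 21  0  0  0  0  0  0  0  0  0  0]
 [13 17  0  0  0  0  0  0  0  0  0  0]
 [19 18  0  0  0  0  0  0  0  0  0  0]
 [ 0  0  0  0  0  0  0  0  0  0  0  0]
 [ 0  0  0  0  0  0  0  0  0  0  0  0]
 [ 0  0  0  0  0  0  0  0  0  0  0  0]
 [ 0  0  0  0  0  0  0  0  0  0  0  0]
 [ 0  0  0  0  0  0  0  0  0  0 15  0]
 [ 0  0  0  0  0  0  0  0  0  0 14  0]
 [37 39 38 38 39 38 36  0  0 16 13 14]
 [40 42 44 43 41 40 37  0  0 15  0 15]
 [39 47 49 49 40 40 37  0  0 16  0 15]]
units [-2.97  1.84  5.81] pos [ 0.5273 -0.2144  0.2454] rot [-3.142 -0.     1.318]
```

play_rows:
  plan:
    - [[-0.74,0.46,1],[0,0,0],-1]
    - [[-0.74,0.46,1],[0,0,0],-1]
    - [[-0.74,0.46,1],[0,0,0],-1]
    - [[-0.75,0.46,1],[0,0,0],-1]
    - [[0,0,0],[0,1,0],-1]
    - [[0,0,0],[0,1,0],-1]
    - [[0,0,0],[0,1,0],-1]
    - [[-0.335,0,0.69],[0,0,0],-1]
    - [[-0.335,0,0.69],[0,0,0],-1]
    - [[-0.335,0,0.69],[0,0,0],-1]
    - [[-0.335,0,0.69],[0,0,0],-1]
    - [[0,0,0],[0,0,0],-1]

```text
clock: 7.85
position: [0.5527, -0.2978, 0.0669]
tool_rot: [-3.139, -0.451, 1.316]
force: [0.4, 0.3, 0.7]
grip_width: 0.0856
finger_force: 0.0
```

```bash
python3 - <<'E'
from h import *
to([.5533,-.2978,.02]);to([.5533,-.2978,.012])
f=grab_frame("wrist");P,u,v=pts(f)
o=bot.observe();R=Rn.from_euler("xyz",o["tool_rot"]);q=R.inv().apply(P-o["position"])
n=(np.abs(q[:,0])<.03)&(np.abs(q[:,2])<.04)&(np.abs(q[:,1])>.035)&(P[:,2]>.03);print(np.percentile(q[n],[1,99],axis=0).round(4))
near=np.hypot(P[:,0]-.554,P[:,1]+.298)<.05
rim=P[near&(P[:,2]>.012)&(P[:,2]<.025)];print("rim",circ(rim[:,:2]).round(4),len(rim))
E
```

```text
units [-0.81  0.03  1.69] pos [ 0.5527 -0.2978  0.0669] rot [-3.139 -0.451  1.316]
units [-0.95  0.03  1.98] pos [ 0.5527 -0.2978  0.0669] rot [-3.139 -0.451  1.316]
[[-0.0101 -0.0569 -0.0395]
 [ 0.0125  0.0545  0.0013]]
rim [ 0.5535 -0.2975  0.0322] 2859
```

play_rows:
  plan:
    - [[-0.31,0.01,0.64],[0,0,0],-1]
    - [[-0.31,0.01,0.64],[0,0,0],-1]
    - [[-0.3,0.01,0.64],[0,0,0],-1]
    - [[0,0,0],[0,0,0],0]
    - [[0,0,0],[0,0,0],0]
    - [[0,0,0],[0,0,0],0]
    - [[0,0,0],[0,0,0],0]
    - [[0,0,0],[0,0,0],0]
  newtons: 20

```text
clock: 8.9
position: [0.554, -0.2989, 0.0156]
tool_rot: [3.141, -0.45, 1.317]
force: [-0.1, 0.6, -1.1]
grip_width: 0.0636
finger_force: 22.3
```

```bash
python3 - <<'E'
from h import *
f=grab_frame("wrist");save(f,"w2.png");P,u,v=pts(f)
near=np.hypot(P[:,0]-.554,P[:,1]+.298)<.05
rim=P[near&(P[:,2]>.012)&(P[:,2]<.025)];print("rim",circ(rim[:,:2]).round(4),len(rim),np.percentile(rim[:,2],[50,95]))
fl=P[np.hypot(P[:,0]-.554,P[:,1]+.298)<.02];A=np.c_[fl[:,:2],np.ones(len(fl))];print("floor plane",np.linalg.lstsq(A,fl[:,2],rcond=None)[0].round(4),np.median(fl[:,2]).round(4))
g=grab_frame("top");P,_,_=pts(g);
to([.5775,.065,.0156])
E
```

```text
rim [ 0.5534 -0.297   0.0323] 7403 [0.01517322 0.02303647]
floor plane [-0.3908 -1.5605 -0.2342] 0.006
units [12.9  -2.74  6.23] pos [ 0.5539 -0.2989  0.0155] rot [ 3.141 -0.45   1.317]
```

View pics/w2.png

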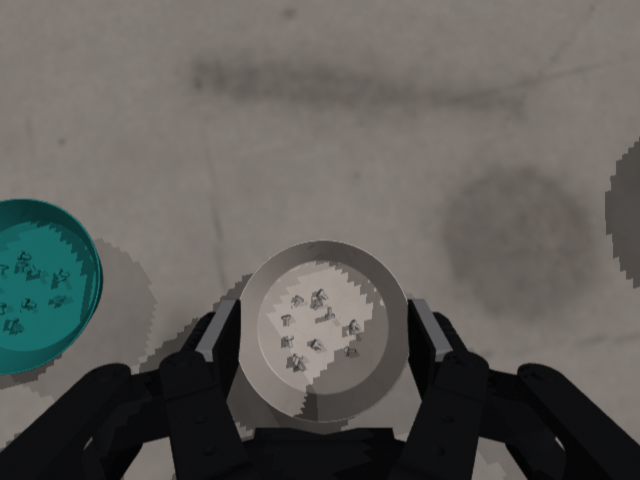

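Wrist view: both pads hold the steel dish at its rim (pads at px (225,340) and (425,340), dish centred at (325,330)), and it stands flat. Sliding now.

play_rows:
  plan:
    - [[0.2,-0.04,0.096],[0,0,0],0]
    - [[0.36,-0.076,0.174],[0,0,0],0]
    - [[0.36,-0.076,0.174],[0,0,0],0]
    - [[0.36,-0.076,0.174],[0,0,0],0]
    - [[0.36,-0.076,0.174],[0,0,0],0]
    - [[0.36,-0.076,0.174],[0,0,0],0]
    - [[0.36,-0.076,0.174],[0,0,0],0]
    - [[0.36,-0.076,0.174],[0,0,0],0]
    - [[0.36,-0.076,0.174],[0,0,0],0]
    - [[0.36,-0.076,0.174],[0,0,0],0]
    - [[0.36,-0.076,0.174],[0,0,0],0]
    - [[0.36,-0.076,0.174],[0,0,0],0]
    - [[0.36,-0.076,0.174],[0,0,0],0]
    - [[0.36,-0.076,0.174],[0,0,0],0]
    - [[0.36,-0.076,0.174],[0,0,0],0]
    - [[0.36,-0.076,0.174],[0,0,0],0]
    - [[0.36,-0.076,0.174],[0,0,0],0]
    - [[0,0,0],[0,0,0],0]

```text
clock: 11.25
position: [0.5651, -0.1298, 0.0154]
tool_rot: [-3.141, -0.45, 1.318]
force: [-0.6, -0.6, -1.1]
grip_width: 0.0636
finger_force: 22.4
```

```bash
python3 - <<'E'
from h import *
to([.5781,.0635,.0156])
f=grab_frame("wrist");P,u,v=pts(f);c=bot.observe()["position"]
near=np.hypot(P[:,0]-c[0],P[:,1]-c[1])<.05
rim=P[near&(P[:,2]>.012)&(P[:,2]<.022)];print("rim",circ(rim[:,:2]).round(4),len(rim),bot.observe()["finger_force"])
rgb=f["pixels"].astype(int)[v,u];b=(rgb[:,2]>rgb[:,0]+50)&(rgb[:,2]>rgb[:,1]+30)&(P[:,2]<.01)&(np.hypot(P[:,0]-.577,P[:,1]-.065)<.055)
print("ring",circ(P[b][:,:2]).round(4),b.sum())
E
```

```text
units [ 6.86 -1.43  3.31] pos [ 0.5651 -0.1298  0.0154] rot [-3.141 -0.45   1.318]
rim [ 0.5645 -0.128   0.0322] 6668 22.358331844570785
ring [0.5851 0.0987 0.0739] 147
```

play_rows:
  plan:
    - [[0.36,-0.075,0.174],[0,0,0],0]
    - [[0.36,-0.075,0.174],[0,0,0],0]
    - [[0.36,-0.075,0.174],[0,0,0],0]
    - [[0.36,-0.075,0.174],[0,0,0],0]
    - [[0.36,-0.075,0.174],[0,0,0],0]
    - [[0.36,-0.075,0.174],[0,0,0],0]
    - [[0.36,-0.075,0.174],[0,0,0],0]
    - [[0.36,-0.075,0.174],[0,0,0],0]
    - [[0.36,-0.075,0.174],[0,0,0],0]
    - [[0.36,-0.075,0.174],[0,0,0],0]
    - [[0.36,-0.075,0.174],[0,0,0],0]
    - [[0.36,-0.075,0.174],[0,0,0],0]
    - [[0.36,-0.075,0.174],[0,0,0],0]
    - [[0.36,-0.075,0.174],[0,0,0],0]
    - [[0.36,-0.075,0.174],[0,0,0],0]
    - [[0.36,-0.075,0.174],[0,0,0],0]
    - [[0.36,-0.075,0.174],[0,0,0],0]
    - [[0.36,-0.075,0.174],[0,0,0],0]
    - [[0.36,-0.075,0.174],[0,0,0],0]
    - [[0,0,0],[0,0,0],0]

```text
clock: 13.8
position: [0.5782, 0.063, 0.0154]
tool_rot: [-3.141, -0.45, 1.318]
force: [0.9, 0.3, -1.5]
grip_width: 0.0636
finger_force: 22.4
```

```bash
python3 - <<'E'
from h import *
to([.5781,.063,.0156])
f=grab_frame("wrist");P,u,v=pts(f);save(f,"w3.png")
d=np.hypot(P[:,0]-.578,P[:,1]-.065)
rim=P[(d<.05)&(P[:,2]>.012)&(P[:,2]<.022)];print("rim",circ(rim[:,:2]).round(4),len(rim))
for cam,f in(("wrist",f),("top",grab_frame("top")),("scene",grab_frame("scene"))):
    P,u,v=pts(f);d=np.hypot(P[:,0]-.578,P[:,1]-.065)
    rgb=f["pixels"].astype(int)[v,u];b=(rgb[:,2]>rgb[:,0]+50)&(rgb[:,2]>rgb[:,1]+30)&(P[:,2]<.01)&(d<.055)
    if b.sum()>15: print(cam,"ring",circ(P[b][:,:2],.037).round(4),b.sum())
E
```

```text
units [ 0.   -0.01 -0.01] pos [0.5782 0.063  0.0154] rot [-3.141 -0.45   1.318]
rim [0.5777 0.065  0.0323] 5339
wrist ring [0.5762 0.063 ] 1123
top ring [0.5788 0.064 ] 30
scene ring [0.5759 0.0656] 56
```

View pics/w3.png

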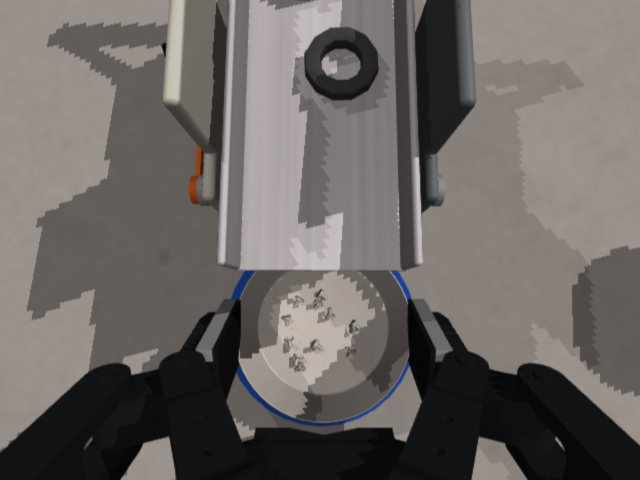

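Wrist view: the dish sits concentric in the blue ring (ring arc visible around it, centre px ≈(325,330)), spout above. Releasing and retracting.

play_rows:
  plan:
    - [[0,0,0],[0,0,0],-1]
    - [[0,0,0],[0,0,0],-1]
    - [[0,0,0],[0,0,0],-1]
    - [[0,0,0],[0,0,0],-1]
    - [[0,0,-0.5],[0,0,0],-1]
    - [[0,0,-1],[0,0,0],-1]
    - [[0,0,-1],[0,0,0],-1]
    - [[0,0,-1],[0,0,0],-1]
    - [[0,0,-1],[0,0,0],-1]
    - [[0,0,-1],[0,0,0],-1]
    - [[0,0,-0.5],[0,-1,0],-1]
    - [[0,0,0],[0,-1,0],-1]
    - [[0,0,0],[0,-1,0],-1]
    - [[0,0,-1],[0,0,0],0.3]
    - [[0,0,-1],[0,0,0],0.3]

```text
clock: 15.82
position: [0.5615, -0.0006, 0.2016]
tool_rot: [-3.141, 0.001, 1.318]
force: [0.1, -0.7, -0.0]
grip_width: 0.0514
finger_force: 0.0
```

play_rows:
  plan:
    - [[0,0,0],[0,0,-0.95],0.3]
    - [[0,0,0],[0,0,-0.95],0.3]
    - [[0,0,0],[0,0,-0.95],0.3]
    - [[0,0,0],[0,0,-0.95],0.3]
    - [[0,0,0],[0,0,-0.95],0.3]
    - [[0,0,0],[0,0,-0.95],0.3]
    - [[0,0,0],[0,0,-0.95],0.3]
    - [[0,0,0],[0,0,-0.95],0.3]
    - [[0,0,0],[0,0,-0.95],0.3]
    - [[0,0,0],[0,0,-0.95],0.3]
    - [[0,0,0],[0,0,-0.95],0.3]
    - [[0,0,0],[0,0,0],0.3]

```text
clock: 17.32
position: [0.5618, -0.0018, 0.2011]
tool_rot: [-3.141, 0.001, 2.883]
force: [0.2, -0.7, 0.1]
grip_width: 0.0298
finger_force: 0.0
```

```bash
python3 - <<'E'
from h import *
o=bot.observe();print(o["qpos"].round(2),o["grip_width"])
to([.6237,.243,.16])
f=grab_frame("top");P,u,v=pts(f);d=np.hypot(P[:,0]-.578,P[:,1]-.065)
rim=P[(d<.05)&(P[:,2]>.011)&(P[:,2]<.022)];print("rim",circ(rim[:,:2],.032).round(4),len(rim))
rgb=f["pixels"].astype(int)[v,u]
b=(rgb[:,2]>rgb[:,0]+50)&(rgb[:,2]>rgb[:,1]+30)&(P[:,2]<.01)&(d<.055);print("ring",circ(P[b][:,:2],.037).round(4),b.sum())
E
```

```text
[-0.16  0.48  0.08  1.82 -0.05  0.85  1.25] 0.0298064985782715
units [ 0.11 10.1   1.64] pos [ 0.5618 -0.0018  0.2011] rot [-3.141e+00  1.000e-03  2.883e+00]
rim [0.579  0.0593] 53
ring [0.5788 0.0639] 61
```

play_rows:
  plan:
    - [[0.01,0.92,0],[0,0,0],0.3]
    - [[0.01,0.92,0],[0,0,0],0.3]
    - [[0.01,0.92,0],[0,0,0],0.3]
    - [[0.01,0.92,0],[0,0,0],0.3]
    - [[0.01,0.92,0],[0,0,0],0.3]
    - [[0.01,0.92,0],[0,0,0],0.3]
    - [[0.01,0.92,0],[0,0,0],0.3]
    - [[0.01,0.92,0],[0,0,0],0.3]
    - [[0.01,0.92,0.5],[0,0,0],0.3]
    - [[0.01,0.92,0.5],[0,0,0],0.3]
    - [[0.01,0.92,0.5],[0,0,0],0.3]
    - [[0,0,0],[0,0,0],0.3]

```text
clock: 18.88
position: [0.623, 0.2465, 0.1608]
tool_rot: [-3.141, -0.002, 2.887]
force: [-0.3, 0.2, -0.4]
grip_width: 0.03
finger_force: 0.0
```

```bash
python3 - <<'E'
from h import *
f=grab_frame("wrist");save(f,"w4.png");P,u,v=pts(f);rgb=f["pixels"].astype(int)[v,u]
o=bot.observe();R=Rn.from_euler("xyz",o["tool_rot"]);q=R.inv().apply(P-o["position"])
m=(P[:,2]>.076)&(P[:,2]<.1)&(rgb.max(1)<70)&(np.hypot(P[:,0]-.624,P[:,1]-.243)<.06)
B=P[m];w=np.linalg.svd(B[:,:2]-B[:,:2].mean(0),full_matrices=False)[2][0]
X=np.array([.968,-.25]);Y=np.array([.25,.968]);a=B[:,:2]@X;b=B[:,:2]@Y
print("bar",m.sum(),B.mean(0).round(4),"yaw",np.degrees(np.arctan2(*w[::-1])).round(1),"b range",np.percentile(b,[1,50,99]).round(4),"a",np.percentile(a,[1,99]).round(4),"z",np.percentile(B[:,2],[2,50,98]).round(4))
ac,bc=np.percentile(a,[1,99]).mean(),np.percentile(b,[1,99]).mean();c=ac*X+bc*Y;print("ctr",c.round(4))
n=(np.abs(q[:,0])<.03)&(np.abs(q[:,2])<.03)&(np.abs(q[:,1])<.05);print("tips",np.percentile(q[n],[1,99],axis=0).round(4))
to([*c,.087])
E
```

```text
bar 2121 [0.6219 0.2451 0.0883] yaw -15.1 b range [0.3843 0.3929 0.3975] a [0.5068 0.577 ] z [0.0828 0.0887 0.0904]
ctr [0.6222 0.2429]
tips [[-0.0089 -0.0308 -0.0299]
 [ 0.0148  0.0357  0.0115]]
units [ 0.02 -0.09  2.99] pos [0.6234 0.2449 0.1617] rot [-3.141e+00 -1.000e-03  2.885e+00]
```

View pics/w4.png

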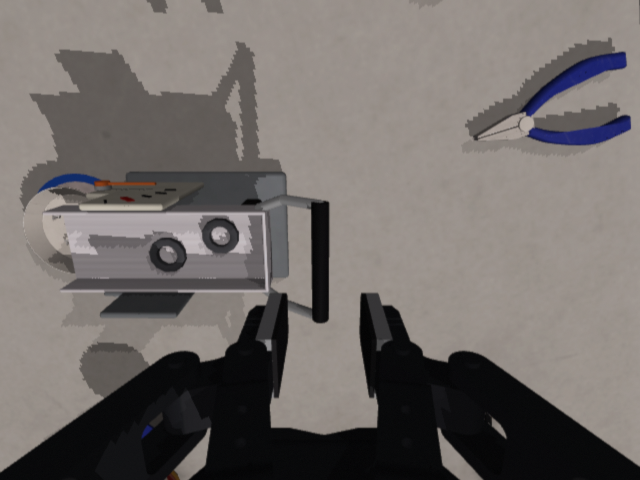

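Wrist view: the black bar (px (320,200)–(320,320)) lies centred between the fingers, pads clear of the handle arms. I'll descend and grip.

play_rows:
  plan:
    - [[0,-0.04,0.5],[0,0,0],0.3]
    - [[0,-0.02,0.5],[0,0,0],0.3]
    - [[0,0,0.5],[0,0,0],0.3]
    - [[0,0,0.5],[0,0,0],0.3]
    - [[0,0,0.5],[0,0,0],0.3]
    - [[0,0,0.47],[0,0,0],0.3]
    - [[0,0,0],[0,0,0],0.3]
    - [[0,0,0],[0,0,0],1]
    - [[0,0,0],[0,0,0],1]
    - [[0,0,0],[0,0,0],1]
    - [[0,0,0],[0,0,0],1]
    - [[0,0,0],[0,0,0],1]
  newtons: 40

```text
clock: 20.42
position: [0.6238, 0.244, 0.0894]
tool_rot: [3.14, 0.001, 2.885]
force: [0.1, 5.3, -0.8]
grip_width: 0.0082
finger_force: 39.1
```

play_rows:
  plan:
    - [[0,-0.095,-0.278],[-0.333,0,0],1]
    - [[0,-0.095,-0.278],[-0.333,0,0],1]
    - [[0,-0.095,-0.278],[-0.333,0,0],1]
    - [[0,-0.095,-0.278],[-0.333,0,0],1]
    - [[0,0,0],[0,0,0],1]

```text
clock: 21.05
position: [0.6207, 0.2322, 0.1172]
tool_rot: [2.938, 0.001, 2.884]
force: [-0.2, 5.7, 2.9]
grip_width: 0.0082
finger_force: 40.2
```

```bash
cat >> h.py <<'E'
def ang():
    o=bot.observe();Y=np.array([.25,.968]);hinge=np.array([.5775,.065])+.046*Y
    d=(o["position"][:2]-hinge)@Y;z=o["position"][2]-.045
    print("Y,Z",round(d,4),round(z,4),"r",np.hypot(d,z).round(4),"ang",np.arctan2(z,d).round(3),"lean",Rn.from_euler("xyz",o["tool_rot"]).as_matrix()[:,2].round(3),"F",o["force"].round(1),o["grip_width"].round(4),o["clock"])
E
python3 -c "
from h import *
ang()"
```

```text
Traceback (most recent call last):
  File "h.py", line 27, in ang
    print("Y,Z",round(d,4),round(z,4),"r",np.hypot(d,z).round(4),"ang",np.arctan2(z,d).round(3),"lean",Rn.from_euler("xyz",o["tool_rot"]).as_matrix()[:,2].round(3),"F",o["force"].round(1),o["grip_width"].round(4),o["clock"])
                                                                                                                                                                                            ^^^^^^^^^^^^^^^^^^^^^
AttributeError: 'float' object has no attribute 'round'
```

play_rows:
  plan:
    - [[0,-0.095,-0.278],[-0.333,0,0],1]
    - [[0,-0.095,-0.278],[-0.333,0,0],1]
    - [[0,-0.095,-0.278],[-0.333,0,0],1]
    - [[0,-0.095,-0.278],[-0.333,0,0],1]
    - [[0,-0.095,-0.278],[-0.333,0,0],1]
    - [[0,-0.095,-0.278],[-0.333,0,0],1]
    - [[0,-0.095,-0.278],[-0.333,0,0],1]
    - [[0,-0.095,-0.278],[-0.333,0,0],1]
    - [[0,-0.095,-0.278],[-0.333,0,0],1]
    - [[0,-0.095,-0.278],[-0.333,0,0],1]
    - [[0,-0.095,-0.278],[-0.333,0,0],1]
    - [[0,-0.066,-0.195],[-0.233,0,0],1]
    - [[0,0,0],[0,0,0],1]
    - [[0,0,0],[0,0,0],1]
    - [[0,0,0],[0,0,0],1]
    - [[0,0,0],[0,0,0],1]
    - [[0,0,0],[0,0,0],1]
    - [[0,0,0],[0,0,0],1]
    - [[0,0,0],[0,0,0],1]
    - [[0,0,0],[0,0,0],1]

```text
clock: 23.55
position: [0.6053, 0.1733, 0.1757]
tool_rot: [2.357, 0.001, 2.885]
force: [-0.6, 2.0, 6.0]
grip_width: 0.0082
finger_force: 41.0
```

```bash
sed -i 's/o\["grip_width"\].round(4)/o["grip_width"]/' h.py; python3 - <<'E'
from h import *
ang();ims=[]
for c,b in(("scene",(250,180,370,280)),("top",(200,180,320,280)),("wrist",(0,0,640,480))):
    f=grab_frame(c);ims.append(cv2.resize(f["pixels"][b[1]:b[3],b[0]:b[2],::-1],(400,300),interpolation=cv2.INTER_CUBIC))
    print(c,[(round(r["p"],2),np.round(r["box"]).tolist(),np.median(pts(f,r["mask"])[0],0).round(3).tolist()) for r in regions_of("washer_a",c)[:4]])
cv2.imwrite("pics/tilt.png",np.vstack([np.hstack(ims[:2]),np.hstack([ims[2],ims[2]*0])]))
E
```

```text
Y,Z 0.0658 0.1307 r 0.1464 ang 1.104 lean [ 0.18   0.683 -0.708] F [-0.6  2.   6. ] 0.008172528944773926 23.55
scene []
top [(0.66, [233.0, 214.0, 289.0, 244.0], [0.585, 0.141, 0.087]), (0.54, [289.0, 238.0, 297.0, 249.0], [0.571, 0.077, 0.014])]
wrist []
```

View pics/tilt.png

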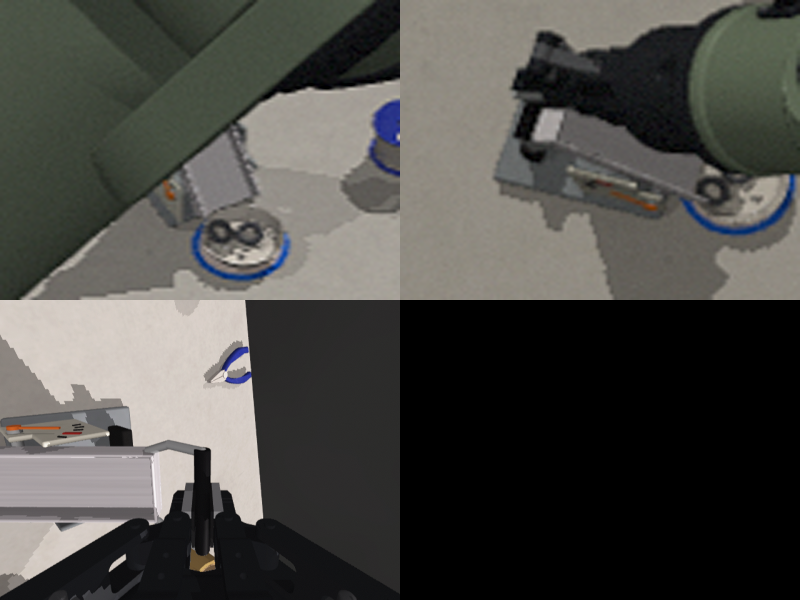

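Tilt view: pan at ~45°, both washers lie in the dish (scene panel px (217,230) and (250,233)), and the pan is empty in the wrist panel. Lowering back.

play_rows:
  plan:
    - [[0,0.081,0.282],[0.333,0,0],1]
    - [[0,0.081,0.282],[0.333,0,0],1]
    - [[0,0.081,0.282],[0.333,0,0],1]
    - [[0,0.081,0.282],[0.333,0,0],1]
    - [[0,0.081,0.282],[0.333,0,0],1]
    - [[0,0.081,0.282],[0.333,0,0],1]
    - [[0,0.081,0.282],[0.333,0,0],1]
    - [[0,0.081,0.282],[0.333,0,0],1]
    - [[0,0.081,0.282],[0.333,0,0],1]
    - [[0,0.081,0.282],[0.333,0,0],1]
    - [[0,0.081,0.282],[0.333,0,0],1]
    - [[0,0.081,0.282],[0.333,0,0],1]
    - [[0,0.081,0.282],[0.333,0,0],1]
    - [[0,0.081,0.282],[0.333,0,0],1]
    - [[0,0.081,0.282],[0.333,0,0],1]
    - [[0,0.056,0.195],[0.233,0,0],1]
    - [[0,0,0],[0,0,0],1]
    - [[0,0,0],[0,0,0],1]

```text
clock: 26.1
position: [0.6238, 0.2439, 0.0894]
tool_rot: [3.139, 0.001, 2.885]
force: [3.3, 6.7, -0.3]
grip_width: 0.008
finger_force: 41.1
```

```bash
python3 -c "
from h import *
ang();print(bot.observe()['position'])"
```

```text
Y,Z 0.1388 0.0444 r 0.1457 ang 0.31 lean [ 0.002  0.002 -1.   ] F [ 3.3  6.7 -0.3] 0.007974184838108862 26.1
[0.62375185 0.24389315 0.08938505]
```

Same pose as when it was gripped level. A small press onto the stop, then let go and rise.

play_rows:
  plan:
    - [[0,0,0.06],[0,0,0],1]
    - [[0,0,0],[0,0,0],1]
    - [[0,0,0],[0,0,0],0.3]
    - [[0,0,0],[0,0,0],0.3]
    - [[0,0,0],[0,0,0],0.3]
    - [[0,0,0],[0,0,0],0.3]
    - [[0,0,-0.4],[0,0,0],0.3]
    - [[0,0,-0.8],[0,0,0],0.3]
    - [[0,0,-1],[0,0,0],0.3]
    - [[0,0,-1],[0,0,0],0.3]
    - [[0,0,-1],[0,0,0],0.3]
    - [[0,1,-0.5],[0,0,0],0.3]
    - [[0,1,0],[0,0,0],0.3]
    - [[0,1,0],[0,0,0],0.3]
    - [[0,0,0],[0,0,0],0.3]

```text
clock: 27.98
position: [0.6421, 0.3173, 0.206]
tool_rot: [3.14, 0.0, 2.887]
force: [-0.9, -0.9, -0.0]
grip_width: 0.0296
finger_force: 0.0
```

```bash
python3 - <<'E'
from h import *
ims=[];X=np.array([.968,-.25]);Y=np.array([.25,.968])
for c,b in(("scene",(250,180,370,280)),("top",(200,180,320,280))):
    f=grab_frame(c);ims.append(cv2.resize(f["pixels"][b[1]:b[3],b[0]:b[2],::-1],(400,333),interpolation=cv2.INTER_CUBIC))
    P,u,v=pts(f);rgb=f["pixels"].astype(int)[v,u]
    m=(P[:,2]>.07)&(P[:,2]<.11)&(rgb.max(1)<60)&(np.hypot(P[:,0]-.624,P[:,1]-.243)<.06)
    print(c,"bar",P[m].mean(0).round(4) if m.any() else None,m.sum())
    d=np.hypot(P[:,0]-.578,P[:,1]-.065);k=(d<.055)&(rgb[:,2]>rgb[:,0]+50)&(P[:,2]<.01)
    rim=P[(d<.045)&(P[:,2]>.0125)&(P[:,2]<.02)];print("ring",circ(P[k][:,:2],.037).round(4),"rim",circ(rim[:,:2],.032).round(4))
    print([(round(r["p"],2),np.median(pts(f,r["mask"])[0],0).round(3).tolist()) for r in regions_of("washer_a",c)[:4]])
cv2.imwrite("pics/end.png",np.hstack(ims))
E
```

```text
scene bar [0.622  0.2437 0.0884] 73
ring [0.5763 0.0658] rim [0.5755 0.062 ]
[(0.62, [0.584, 0.066, 0.011])]
top bar [0.6246 0.2423 0.0883] 129
ring [0.5786 0.0626] rim [0.5794 0.0575]
[]
```

View pics/end.png

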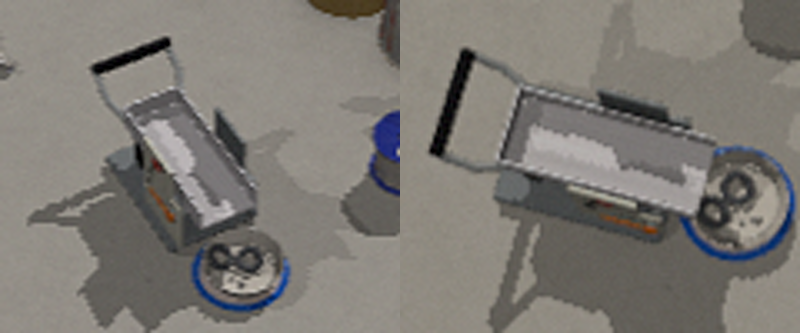

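The pan is empty and level, with the bar back at its starting position. Both washers lie in the dish (top panel px (712,210) and (737,185)), and the dish is on the ring. Handing in.

```bash
python3 -c "
from workcell import bot
print(bot.job_done())"
```

```text
the job is handed in; nothing more can be done
None
```

The job is handed in, with no verdict returned: the last pictures show the dish on the blue ring with both washers in it and the pan level; I held the pan at about 45° for roughly a second.

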